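# Dispense one tube cap and push it to the hand-off square

### The job

Press the cap dispenser's red plunger fully down once and let it come back up, so that a single blue cap comes out on the bench. Then push that cap aside with the fingertips, sliding it flat along the bench without lifting it, until the whole cap lies on the green square. Leave the other caps in the dispenser and everything else standing where it is.

Things in the scene. Friction and masses are not known exactly. Their poses are not given: they have to be found in the camera images.
- dispenser: Cap dispenser fixed to the bench: a clear square tower (42 x 42 mm, 47 mm high) holding three blue caps stacked straight on the bench, and behind it a white housing (x = +22 to +104 mm, y = -28 to +28 mm, 58 mm high) with a red plunger on top. Origin on the bench at the centre of the tower; caps come out along its -x axis through a slot at the foot of the tower. z up.
- plunger_top (a point): Centre of the top face of the red round plunger button (30 mm across, 10 mm thick). It lies 66 mm along +x of the dispenser frame, 90 mm above the bench when up and 70 mm when fully down.
- plunger (a joint): Plunger travel in m: 0 fully up, 0.020 fully down; spring return, about 3.6 N to start it, 7.6 N to hold it down, more if pressed fast. It drives a steel blade (28 mm wide, 12 mm high) out of the foot of the magazine along -x of the dispenser, 2.8 mm per mm pressed, drawn back as it rises; then the next cap drops to the bench inside, and a second press would eject that one.
- cap0: The lowest cap, the one that comes out: blue screw cap lying flat, a disc 34 mm across and 13 mm high, about 14 g; origin at the centre of its underside, z up. At the start it lies on the bench inside the magazine; a full press pushes its centre to about 55 mm along -x of the dispenser origin (more if pressed fast), free on the bench.
- cap1: The second cap, on top of cap0 at the start: blue screw cap lying flat, a disc 34 mm across and 13 mm high, about 14 g; origin at the centre of its underside, z up. It sinks to the bench inside the magazine after the press and stays there.
- cap2: The third, uppermost cap: blue screw cap lying flat, a disc 34 mm across and 13 mm high, about 14 g; origin at the centre of its underside, z up. It stays in the magazine.
- green_square: Green square marker, 70 x 70 mm, stuck flat on the bench (under 1 mm thick, nothing to catch on) to one side of the dispenser exit, left or right; origin at its centre, x and y along its sides.
- yellow_square: Yellow square marker of the same size on the other side of the dispenser exit; not used. Origin at its centre.
- vial: Bystander: small closed vial with a yellow screw cap, 22 mm across, 45 mm high, near the exit side of the dispenser; origin at the centre of its underside.
- reagent_bottle: Bystander: closed green bottle, blue cap, 52 mm across, 85 mm high, standing beside the dispenser; origin at the centre of its underside.
- amber_jar: Bystander: amber jar, 48 mm across, 60 mm high, standing beside the dispenser; origin at the centre of its underside.
- petri_dish: Bystander: closed clear dish, 90 mm across, 15 mm high; origin at the centre of its underside.
- timer: Bystander: white slab-shaped timer, 60 x 60 x 22 mm; origin at the centre of its underside.
- tip_box: Bystander: grey box with yellowish lid, 122 x 87 x 71 mm; origin at the centre of its underside.

How it is judged:
On the way, in this order (a step that is already met when the one before it is completed fails the run):
1. the plunger is pressed fully down and the lowest cap is out of the magazine (value of joint plunger above 0.0175 m and x of cap0 in the frame of dispenser below -0.044 m), for 0.05 s.
2. the plunger is back up, with the cap out on the bench and not yet on the green square (value of joint plunger below 0.002 m and x of cap0 in the frame of dispenser below -0.044 m and not (x of cap0 in the frame of green_square between -0.019 and 0.019 m and y of cap0 in the frame of green_square between -0.019 and 0.019 m)), for 0.1 s.
3. the cap is wholly on the green square (x of cap0 in the frame of green_square between -0.019 and 0.019 m and y of cap0 in the frame of green_square between -0.019 and 0.019 m), for 0.2 s.
At the end, for the whole second after the job is handed in: The ejected cap lies flat and at rest on the bench with its centre within 19 mm of the centre of the green square along both of its sides (so wholly on it, give or take 1 mm); the other two caps are in the magazine (within 12 mm of its axis) and the plunger is up (within 2 mm) (all of step 3 and horizontal distance between each of cap1, cap2 and dispenser below 0.012 m and height (world z) of cap0 below 0.004 m and angle between cap0's own z axis and vertical below 0.1 rad and linear speed of cap0 below 0.01 m/s and value of joint plunger below 0.002 m); the robot touches nothing.
It fails at once if the cap to be pushed is lifted (over 8 mm) or tipped (over 0.5 rad) (height (world z) of cap0 above 0.008 m or angle between cap0's own z axis and vertical above 0.5 rad).
It fails at once if a second cap leaves the magazine (over 12 mm from its axis) (horizontal distance between any of cap1, cap2 and dispenser above 0.012 m).
It fails at once if a cap is drawn up out of the magazine (height (world z) of cap1 above 0.024 m or height (world z) of cap2 above 0.037 m).
It fails at once if a bystander is moved by more than 15 mm (distance of any of vial, reagent_bottle, amber_jar, petri_dish, timer, tip_box from where it was at the start of the episode above 0.015 m).
It also fails if it takes over 50 s, if anything falls off the work surface, if the arm or the gripper's body presses on something with over 40 N, if the wrist force passes 120 N, or if a joint passes its speed limit or range.

### The arm

A 6-joint arm with a two-finger parallel gripper is mounted at the origin on the work surface. World frame = base frame: x ahead of the robot, y to its left, z up, the work surface at z = 0. Lengths are in m, angles in rad, forces in N, time in s.
With the tool pointing down it reaches from about 0.4 to 0.825 m from the base axis. Payload 7 kg.
Tool frame: the origin (TCP) lies between the finger pads; the fingertips stand 8 mm ahead of it and the grasp point (between the pads) lies 11 mm behind it (arm.finger_overhang is the distance from the TCP to the fingertips, in m); z points along the fingers, y is the line along which they close (so a half turn about z gives the same grasp; the last joint's range is limited). The gripper opens to 88 mm and grips with 3 to 60 N. Pads are 19 mm wide; open, the fingers measure 130 mm over their backs; the gripper's body (78 mm by 193 mm) begins 47 mm behind the grasp point.
Start: joints at [1.617, 0.359, 0.012, 0, -1.224, -0.288], TCP at [0.162, 0.655, 0.235] pointing down, gripper open.
Joint ranges: [-3.07, 3.07], [-1.43, 2.12], [-1.02, 1.25], [-3.03, 1.67], [-3.05, -0], [-3.03, 3.03]. Speed limits (rad/s): [2.39, 2.39, 3.01, 3.14, 3.14, 3.14].

### API

Orientations are given as [roll, pitch, yaw] about the fixed x, y, z axes, in that order (R = Rz(yaw) Ry(pitch) Rx(roll)).
In Python, from station import arm gives the robot as it stands.
- The arm moves only by the tool move_arm, never from a script. Its argument "rows" is text: rows parted by semicolons, each of 7 numbers parted by spaces: the turn, a rotation vector about the tool's x, y, z in degrees, then the shift along the tool's x, y, z in m, then the finger opening in m, from 0 to 0.0876. A call has 1 to 8 rows; each row shifts and turns the commanded pose from where the row before left it, along the tool's axes as they then stand; what a row does not reach is not made up. A row lasts 1/8 s, in which the tool goes at most 62.5 mm and 10.7 degrees, less where a joint would pass 70% of its speed; a pose out of reach is approached as far as the arm can. A call is refused whole if a number of a shift passes 0.0625 or a number of a turn 10.7, either way. A call with a gripper value outside its range is refused whole. The fingers move at their own pace and stop on an object; "squeeze" is the grip in N (left out, the last holds). Time passes only in rows, so rows that do not move let the fingers close. It gives the time, the measured TCP pose, the force, the opening and the grip force at its end, in the units of the state.
- arm.get_state(): the state, without advancing time (a new reading comes with each control period).
- arm.grab_frame(name): name is "side" or "top"; returns (picture, depth): 384x512x3 uint8, blue, green, red; 384x512 float32, m along the optical axis (not along the pixel's ray), 0 where there is no reading.
- arm.camera_model(name): a dict with "mtx" (3x3 intrinsics, pixels), "camera_from_world" (4x4, takes a point from world to camera coordinates). Camera axes: x right, y down, z forward; pixel columns grow to the right and rows downward; lengths in m; the calibration is good to about 2 mm. A picture is of the moment at which its call begins. camera_model takes no time and is no camera call.
- arm.job_done(): hands the job in; it is judged then, once.
The state is a dict: "t": time; "q": joint angles; "qd": joint speeds; "joint_efforts": joint torques, N m; "eef_pos": TCP position; "ee_rot": TCP orientation; "force": force on the tool from outside, world axes, zero at the start; "moment": the same for the moment, N m; "width": finger opening in m; "gripper_force": force on a finger pad.
Only numpy, scipy, OpenCV 4.12 (cv2) and the standard library are available. Lean on these libraries where they do the work, as an engineer would, in place of code of your own. Each camera call takes 0.05 s, during which the arm holds its last target. There are 200 camera calls.

## Working session

There is one attempt and no reset: what is moved stays moved. The work goes in short steps, Python scripts to look and compute and a tool call to move; the robot and the scene stay as the last step left them, time stands still between calls to the robot, and variables do not carry over. Pictures are saved under pics/ and viewed, at most 10 in all, crops included, and the job is handed in when it is done.

Besides the shell and the picture viewer there is one more tool, called after "Request:" in YAML: its name, and indented under it one key for each argument. move_arm: Moves the arm, as the interface text tells. Its arguments: {"type":"object","properties":{"rows":{"type":"string"},"squeeze":{"type":"number"}},"required":["rows"]}

```bash
mkdir -p pics; cat > h.py <<'E'
import numpy as np, cv2
from station import arm
def grab(n,f):
    p,d=arm.grab_frame(n); cv2.imwrite(f'pics/{f}.png',p); np.save(f'pics/{f}.npy',d); return p,d
def world(n,d,u,v,z=None):
    m=arm.camera_model(n); K=m['mtx']; T=np.linalg.inv(m['camera_from_world'])
    r=np.linalg.inv(K)@[u,v,1]
    if z is None:
        s=np.median(d[int(v)-1:int(v)+2,int(u)-1:int(u)+2])
    else:
        s=(z-T[2,3])/(T[:3,:3]@r)[2]
    return T[:3,:3]@(r*s)+T[:3,3]
def pix(n,p):
    m=arm.camera_model(n); c=m['camera_from_world']@[*p,1]; q=m['mtx']@c[:3]; return q[:2]/q[2]
E
python3 - <<'E'
from h import *
p,d=grab('top','top0'); p2,d2=grab('side','side0')
cv2.imwrite('pics/both0.png',np.vstack([cv2.resize(p,(800,600))]))
print(arm.get_state()); print(pix('top',[0,0.6,0]),pix('top',[0.1,0.6,0]),pix('top',[0,0.7,0]))
E
```

```text
{'t': 0.1, 'q': array([ 1.61710721e+00,  3.59316680e-01,  1.11313828e-02, -2.78243330e-04,
       -1.22408892e+00, -2.88114826e-01]), 'qd': array([-6.91531016e-04, -2.52389584e-03,  2.23991099e-03,  1.30510633e-03,
        4.29774403e-04, -1.18440776e-05]), 'joint_efforts': array([-1.73703407e-03, -5.84163666e+01,  2.93747824e+01,  7.01544374e+00,
        1.00922061e-02, -5.87256682e-05]), 'eef_pos': array([0.16155634, 0.6549406 , 0.23371259]), 'ee_rot': array([ 3.14010135e+00, -1.69173111e-04, -2.41898562e-01]), 'force': array([ 0.16498201,  0.07166418, -0.47071969]), 'moment': array([ 0.00292714, -0.04045914, -0.00072503]), 'gripper_force': 0.0, 'width': 0.08748371973005081}
[ 39.53409377 377.35623691] [ 40.90589362 341.43452191] [  4.3337952  376.81663144]
```

View pics/both0.png

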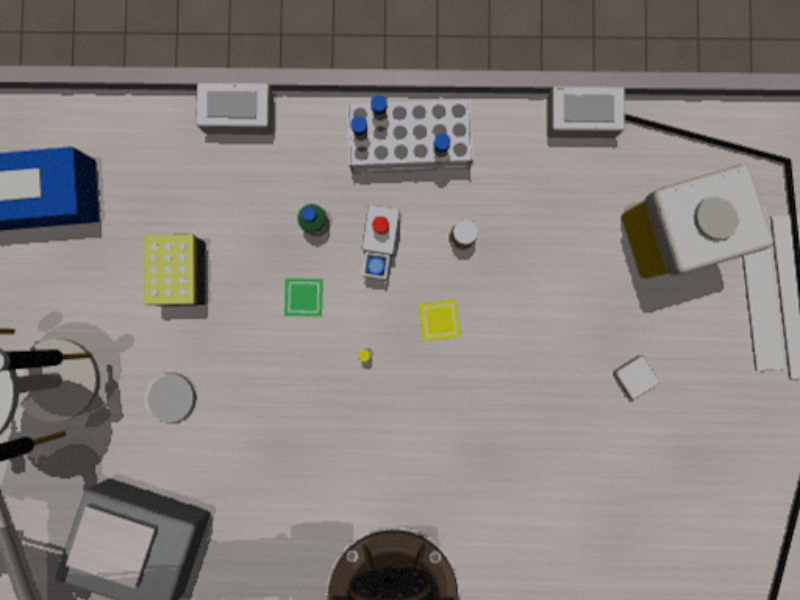

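View pics/side0.png

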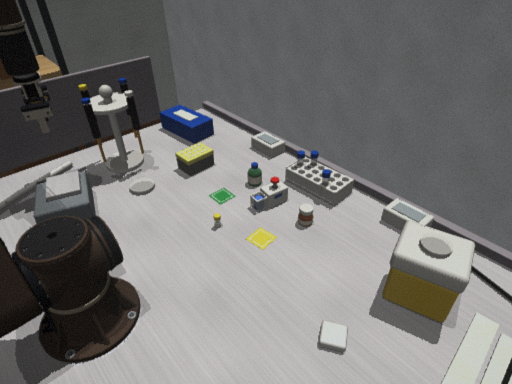

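The top view shows the plunger at about (380,225) and the tower at about (377,265), with the exit facing the robot. The green square is on the left at (304,297), the yellow on the right at (440,320), and the vial at (364,356). I'll enlarge this area.

```bash
python3 - <<'E'
from h import *
p=cv2.imread('pics/top0.png'); d=np.load('pics/top0.npy')
cv2.imwrite('pics/crop0.png',cv2.resize(p[120:240,170:310],None,fx=5,fy=5,interpolation=cv2.INTER_CUBIC))
h=cv2.cvtColor(p,cv2.COLOR_BGR2HSV)
def blob(name,lo,hi,z,box):
    x0,y0,x1,y1=box
    m=cv2.inRange(h,lo,hi); k=np.zeros_like(m); k[y0:y1,x0:x1]=m[y0:y1,x0:x1]
    v,u=np.nonzero(k); r=cv2.minAreaRect(np.c_[u,v].astype(np.float32))
    c=world('top',d,u.mean(),v.mean(),z)
    B=np.array([world('top',d,*q,z)[:2] for q in cv2.boxPoints(r)])
    print(name,len(u),(u.mean(),v.mean()),c.round(4),'depthz',world('top',d,u.mean(),v.mean()).round(4),'rectc',B.mean(0).round(4),'edges',(B[1]-B[0]).round(4),(B[2]-B[1]).round(4))
blob('red',(0,120,80),(8,255,255),.09,(225,130,265,160))
blob('green',(45,100,60),(85,255,255),0,(175,170,215,210))
blob('yellow',(22,120,80),(35,255,255),0,(262,185,300,222))
blob('vial',(22,120,80),(35,255,255),.045,(222,215,245,240))
blob('cap2',(100,120,80),(125,255,255),.039,(228,160,255,182))
E
```

```text
red 91 (np.float64(243.32967032967034), np.float64(143.64835164835165)) [0.6567 0.0296 0.09  ] depthz [0.6567 0.0296 0.0898] rectc [0.6571 0.0292] edges [ 0.0191 -0.0184] [-0.0186 -0.0189]
green 400 (np.float64(194.0325), np.float64(190.1525)) [0.5362 0.1731 0.    ] depthz [5.362e-01 1.730e-01 4.000e-04] rectc [0.5366 0.1746] edges [ 0.0008 -0.0666] [-0.0637 -0.0012]
yellow 461 (np.float64(281.0889370932755), np.float64(204.55748373101952)) [ 0.4978 -0.0788  0.    ] depthz [ 0.4977 -0.0787  0.0009] rectc [ 0.4976 -0.0784] edges [ 0.0095 -0.0688] [-0.068 -0.009]
vial 46 (np.float64(233.02173913043478), np.float64(227.2391304347826)) [0.4324 0.0562 0.045 ] depthz [0.4324 0.0562 0.0455] rectc [0.4317 0.0563] edges [ 0.0002 -0.0166] [-0.0192 -0.0003]
cap2 86 (np.float64(240.37209302325581), np.float64(169.61627906976744)) [0.5929 0.0385 0.039 ] depthz [0.593  0.0385 0.0379] rectc [0.5933 0.0381] edges [ 0.0004 -0.0307] [-0.0309 -0.0004]
```

View pics/crop0.png

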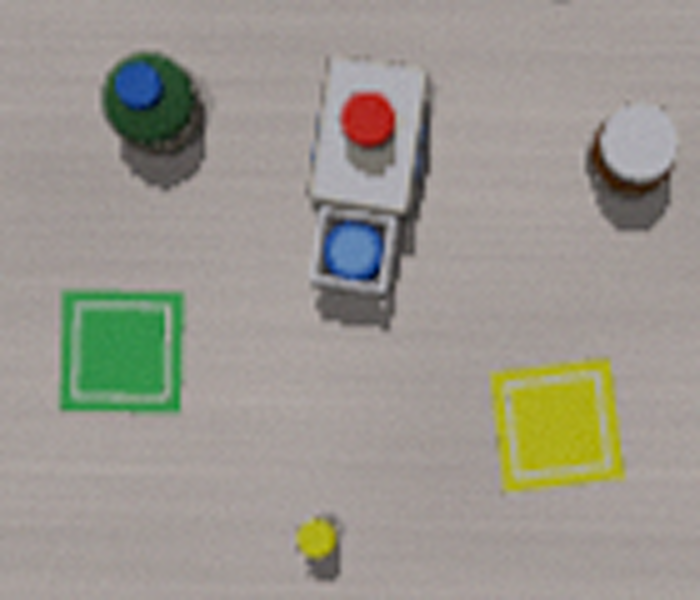

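```bash
python3 - <<'E'
from h import *
a=np.array([.1616,.655]);b=np.array([.657,.0295]);L=np.linalg.norm(b-a);e=(b-a)/L
for n in('top','side'):
    d=np.load(f'pics/{n}0.npy');m=arm.camera_model(n);v,u=np.nonzero(d>0);s=d[v,u]
    T=np.linalg.inv(m['camera_from_world']);P=(np.linalg.inv(m['mtx'])@np.c_[u,v,np.ones(len(u))].T)*s
    P=(T[:3,:3]@P).T+T[:3,3]
    r=P[:,:2]-a;t=r@e;c=r@[-e[1],e[0]]
    for i in range(8):
        k=(abs(c)<.13)&(t>i*.1)&(t<i*.1+.1)
        print(n,i,k.sum(),P[k,2].max().round(3) if k.any() else '')
    k=(P[:,2]>.12)&(abs(P[:,0]-.4)<.15)&(abs(P[:,1]-.6)<.25)
    if k.any():print('stand',P[k].min(0).round(2),P[k].max(0).round(2),np.median(P[k],0).round(2))
E
```

```text
top 0 2359 0.11
top 1 4118 0.266
top 2 3799 0.315
top 3 3210 0.022
top 4 3303 0.075
top 5 3098 0.007
top 6 3084 0.064
top 7 3134 0.094
stand [0.28 0.52 0.12] [0.44 0.62 0.32] [0.39 0.54 0.25]
side 0 3355 0.619
side 1 1801 0.318
side 2 1514 0.315
side 3 1185 0.02
side 4 1459 0.074
side 5 1214 0.007
side 6 1228 0.065
side 7 1418 0.094
stand [0.28 0.51 0.12] [0.48 0.72 0.33] [0.37 0.58 0.26]
```

Request:
move_arm:
  rows: "0 0 -7 0 0 -0.04 0; 0 0 -6.9 0 0 -0.04 0; 0 0 0 0.008 0.04 0 0; 0 0 0 0.008 0.04 0 0; 0 0 0 0.008 0.04 0 0; 0 0 0 0.008 0.04 0 0; 0 0 0 0.008 0.04 0 0; 0 0 0 0.008 0.04 0 0"
  squeeze: 10

```text
t: 1.1
eef_pos: [0.2099, 0.4138, 0.3142]
ee_rot: [3.141, 0.0, 0.001]
force: [0.3, -0.1, 1.5]
width: 0.013
gripper_force: 0.0
```

Request:
move_arm:
  rows: "0 0 0 0.037 0.032 0 0; 0 0 0 0.037 0.032 0 0; 0 0 0 0.037 0.032 0 0; 0 0 0 0.037 0.032 0 0; 0 0 0 0.037 0.032 0.02 0; 0 0 0 0.037 0.032 0.02 0; 0 0 0 0.037 0.032 0.02 0; 0 0 0 0.037 0.032 0.02 0"

```text
t: 2.1
eef_pos: [0.507, 0.1583, 0.2338]
ee_rot: [-3.142, 0.0, 0.001]
force: [0.5, 0.8, 0.6]
width: 0.0005
gripper_force: 0.0
```

Request:
move_arm:
  rows: "0 0 0 0.037 0.032 0 0; 0 0 0 0.037 0.032 0 0; 0 0 0 0.037 0.032 0 0; 0 0 0 0.037 0.032 0 0; 0 0 0 0 0 0 0; 0 0 0 0 0 0 0"

```text
t: 2.85
eef_pos: [0.6537, 0.0315, 0.2337]
ee_rot: [3.141, 0.001, -0.0]
force: [0.1, 0.2, 0.6]
width: 0.0005
gripper_force: 0.0
```

Request:
move_arm:
  rows: "0 0 0 0.003 0.002 0.03 0; 0 0 0 0 0 0.03 0; 0 0 0 0 0 0.03 0; 0 0 0 0 0 0.025 0; 0 0 0 0 0 0.01 0; 0 0 0 0 0 0 0; 0 0 0 0 0 0 0"

```text
t: 3.72
eef_pos: [0.6578, 0.0302, 0.111]
ee_rot: [-3.141, -0.002, 0.001]
force: [1.0, 0.3, 0.6]
width: 0.0005
gripper_force: 0.0
```

```bash
python3 - <<'E'
from h import *
p,d=grab('top','top1'); q,_=grab('side','side1')
a=cv2.resize(p[110:200,190:300],(550,450),interpolation=cv2.INTER_CUBIC)
b=cv2.resize(q[140:230,220:330],(550,450),interpolation=cv2.INTER_CUBIC)
cv2.imwrite('pics/c1.png',cv2.resize(b,(660,540)))
print(arm.get_state()['eef_pos'])
E
```

```text
[0.65777553 0.03000832 0.11089191]
```

View pics/c1.png

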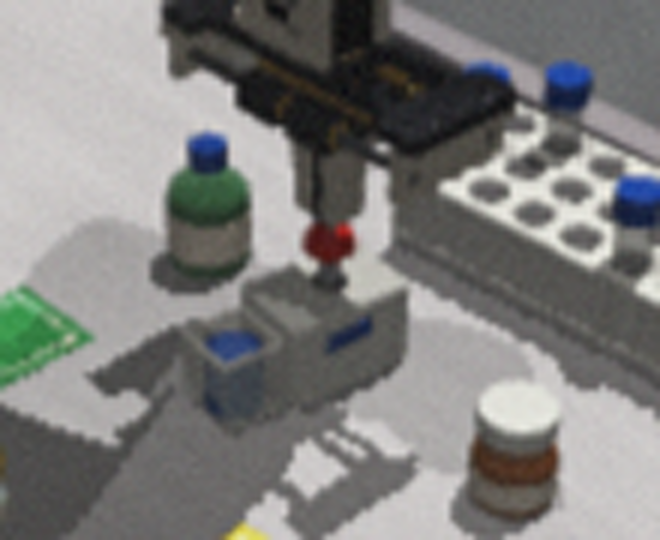

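The side crop shows the closed fingertips at (330,200), directly above the red plunger at (330,240), with clear space around them. I'll press slowly.

Request:
move_arm:
  rows: "0 0 0 0 0 0.008 0; 0 0 0 0 0 0.004 0; 0 0 0 0 0 0.0025 0; 0 0 0 0 0 0.0025 0; 0 0 0 0 0 0.0025 0; 0 0 0 0 0 0.0025 0; 0 0 0 0 0 0.0025 0"

```text
t: 4.7
eef_pos: [0.6571, 0.0297, 0.0856]
ee_rot: [3.141, -0.0, 0.001]
force: [-2.6, 0.9, 6.7]
width: 0.0003
gripper_force: 3.3
```

Request:
move_arm:
  rows: "0 0 0 0 0 0.0025 0; 0 0 0 0 0 0.0025 0; 0 0 0 0 0 0.0025 0; 0 0 0 0 0 0.001 0; 0 0 0 0 0 0 0"

```text
t: 5.32
eef_pos: [0.6571, 0.0297, 0.0783]
ee_rot: [3.141, -0.001, 0.001]
force: [-6.0, 1.4, 14.4]
width: 0.0004
gripper_force: 7.1
```

Request:
move_arm:
  rows: "0 0 0 0 0 0.001 0; 0 0 0 0 0 0 0; 0 0 0 0 0 0 0"

```text
t: 5.7
eef_pos: [0.6572, 0.0297, 0.0782]
ee_rot: [3.141, -0.001, 0.002]
force: [-9.3, 1.5, 20.9]
width: 0.0002
gripper_force: 10.1
```

The force rose to 21 N with no further travel, so the plunger is on its stop. I'll retract gently and look.

Request:
move_arm:
  rows: "0 0 0 0 0 -0.003 0; 0 0 0 0 0 -0.005 0; 0 0 0 0 0 -0.006 0; 0 0 0 0 0 -0.008 0; 0 0 0 0 0 -0.02 0; 0 0 0 0 0 -0.03 0; 0 0 0 0 0 -0.03 0; 0 0 0 0 0 0 0"

```text
t: 6.7
eef_pos: [0.6588, 0.03, 0.1805]
ee_rot: [-3.141, -0.005, 0.001]
force: [-0.2, 1.0, -0.2]
width: 0.0003
gripper_force: 0.0
```

```bash
cat >> h.py <<'E'
def capfind(f):
    p,d=grab('top',f); h=cv2.cvtColor(p,cv2.COLOR_BGR2HSV)
    m=cv2.inRange(h,(100,110,50),(125,255,255)); m[:150]=0; m[:,:160]=0; m[230:]=0; m[:,300:]=0
    n,l,s,c=cv2.connectedComponentsWithStats(m)
    for i in range(1,n):
        if s[i,4]>15: print(s[i,4],c[i].round(1),world('top',d,*c[i],.013).round(4),world('top',d,*c[i]).round(4))
    return p
E
python3 - <<'E'
from h import *
p=capfind('top2')
cv2.imwrite('pics/c2.png',cv2.resize(p[120:240,170:310],None,fx=5,fy=5,interpolation=cv2.INTER_CUBIC))
q,_=grab('side','side2'); cv2.imwrite('pics/c2s.png',cv2.resize(q[140:240,190:310],None,fx=5,fy=5,interpolation=cv2.INTER_CUBIC))
E
```

```text
107 [240.3 170.1] [0.5945 0.0397 0.013 ] [0.5921 0.0389 0.0347]
98 [237.9 189.9] [0.5377 0.0458 0.013 ] [0.5378 0.0459 0.0111]
```

View pics/c2s.png

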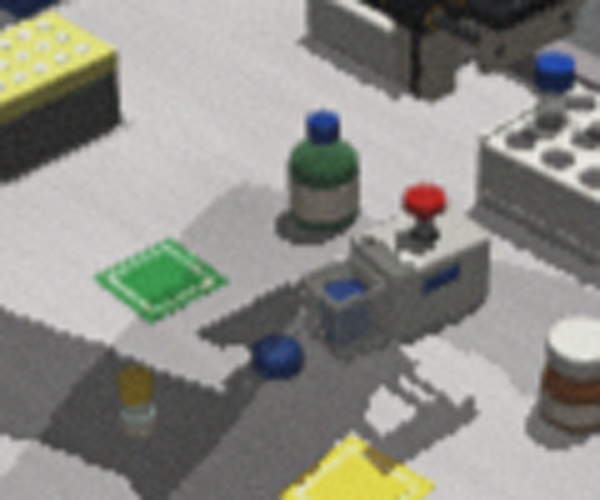

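The cap is out at (280,355), flat on the bench at about (0.538, 0.046). The plunger is back up at (425,200). Next I'll move to the cap's right side.

Request:
move_arm:
  rows: "0 0 0 -0.04 0.015 0 0; 0 0 0 -0.04 0.016 0 0; 0 0 0 -0.041 0.016 0.02 0; 0 0 0 0 0 0.04 0; 0 0 0 0 0 0.04 0; 0 0 0 0 0 0.03 0; 0 0 0 0 0 0 0; 0 0 0 0 0 0 0"

```text
t: 7.8
eef_pos: [0.5365, -0.0174, 0.048]
ee_rot: [3.141, 0.0, 0.001]
force: [-0.1, -0.8, 0.7]
width: 0.0002
gripper_force: 0.0
```

```bash
python3 -c "
from h import *
s=arm.get_state();print(s['t'],s['eef_pos'],s['ee_rot'],s['force'])"
```

```text
7.8 [ 0.53650284 -0.01735487  0.04799759] [3.14131157e+00 4.68534851e-05 1.03528220e-03] [-0.11458143 -0.78099267  0.70549694]
```

Request:
move_arm:
  rows: "0 0 0 0.001 0 0.02 0; 0 0 0 0 0 0.0145 0; 0 0 0 0 0 0 0; 0 0 0 0 -0.005 0 0; 0 0 0 0 -0.005 0 0; 0 0 0 0 -0.005 0 0; 0 0 0 0 -0.005 0 0; 0 0 0 0 -0.005 0 0"

```text
t: 8.8
eef_pos: [0.5372, 0.0081, 0.0132]
ee_rot: [-3.142, -0.0, 0.001]
force: [0.2, -0.3, -0.1]
width: 0.0004
gripper_force: 0.0
```

```bash
python3 - <<'E'
from h import *
p=capfind('top3')
q,_=grab('side','side3'); cv2.imwrite('pics/c3s.png',cv2.resize(q[140:240,190:310],None,fx=5,fy=5,interpolation=cv2.INTER_CUBIC))
E
```

```text
(no output)
```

View pics/c3s.png

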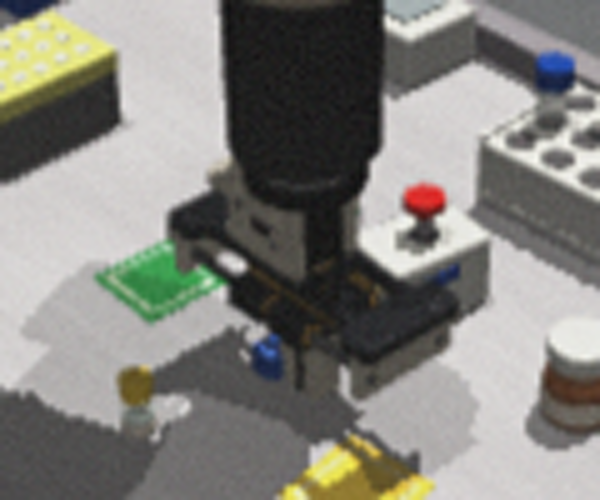

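The side crop shows the cap at (268,357) just left of the fingers, and the fingers stand clear of the dispenser. I'll push along +y.

Request:
move_arm:
  rows: "0 0 0 0 -0.005 0 0; 0 0 0 0 -0.006 0 0; 0 0 0 0 -0.006 0 0; 0 0 0 0 -0.006 0 0; 0 0 0 0 -0.006 0 0; 0 0 0 0 -0.006 0 0; 0 0 0 0 -0.006 0 0; 0 0 0 0 -0.006 0 0"

```text
t: 9.9
eef_pos: [0.5371, 0.055, 0.0131]
ee_rot: [3.142, -0.0, 0.001]
force: [-0.3, -0.6, 0.5]
width: 0.0008
gripper_force: 0.0
```

Request:
move_arm:
  rows: "0 0 0 0 -0.006 0 0; 0 0 0 0 -0.006 0 0; 0 0 0 0 -0.006 0 0; 0 0 0 0 -0.006 0 0; 0 0 0 0 -0.005 0 0; 0 0 0 0 -0.003 0 0; 0 0 0 0 0 0 0"

```text
t: 10.78
eef_pos: [0.5371, 0.0868, 0.0131]
ee_rot: [-3.142, -0.0, 0.001]
force: [-0.1, 0.6, -1.0]
width: 0.0002
gripper_force: 0.0
```

```bash
python3 - <<'E'
from h import *
capfind('top4'); q,d=grab('side','side4')
x,y=np.int32(pix('side',[.537,.14,0])); print(x,y,arm.get_state()['eef_pos'])
h=cv2.cvtColor(q,cv2.COLOR_BGR2HSV); m=cv2.inRange(h,(100,110,40),(125,255,255)); m[:180]=0
n,l,s,c=cv2.connectedComponentsWithStats(m)
for i in range(1,n):
    if s[i,4]>8: print(s[i],c[i].round(1),world('side',d,*c[i],.008).round(4),world('side',d,*c[i]).round(4))
cv2.imwrite('pics/c4s.png',cv2.resize(q[150:230,180:290],None,fx=6,fy=6,interpolation=cv2.INTER_CUBIC))
E
```

```text
109 [240.2 170. ] [0.5948 0.0399 0.013 ] [0.5922 0.039  0.0352]
227 199 [0.53704189 0.08655605 0.013049  ]
[275 193   7   5  12] [278.4 194.9] [0.6803 0.0311 0.008 ] [ 0.6477 -0.001   0.0432]
[227 197   4   8  28] [228.6 200.8] [0.5306 0.1241 0.008 ] [0.5279 0.1203 0.0117]
```

View pics/c4s.png

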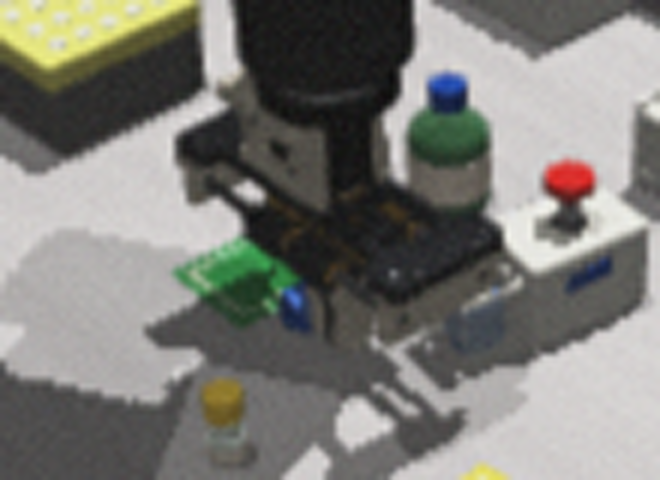

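The cap, seen at (295,310), is moving ahead of the fingers at about y = 0.124. That matches the finger geometry, so it needs about 47 mm more.

Request:
move_arm:
  rows: "0 0 0 0 -0.006 0 0; 0 0 0 0 -0.006 0 0; 0 0 0 0 -0.006 0 0; 0 0 0 0 -0.006 0 0; 0 0 0 0 -0.006 0 0; 0 0 0 0 -0.006 0 0; 0 0 0 0 -0.006 0 0; 0 0 0 0 -0.003 0 0"

```text
t: 11.88
eef_pos: [0.5371, 0.1321, 0.0131]
ee_rot: [3.142, -0.0, 0.001]
force: [1.1, 0.0, 0.6]
width: 0.0006
gripper_force: 0.0
```

Request:
move_arm:
  rows: "0 0 0 0 -0.001 0 0; 0 0 0 0 0 0 0; 0 0 0 0 0.01 0 0; 0 0 0 0 0.02 0 0; 0 0 0 0 0.02 -0.02 0; 0 0 0 0 0 -0.06 0; 0 0 0 0 0 -0.06 0; 0 0 0 0 0.06 -0.06 0"

```text
t: 12.88
eef_pos: [0.5377, 0.0381, 0.2002]
ee_rot: [-3.141, -0.003, 0.003]
force: [0.3, -0.1, -0.7]
width: 0.0007
gripper_force: 0.0
```

Request:
move_arm:
  rows: "0 0 0 0 0.06 0 0; 0 0 0 0 0.06 0 0; 0 0 0 0 0 0 0; 0 0 0 0 0 0 0"

```text
t: 13.38
eef_pos: [0.5367, -0.0828, 0.1971]
ee_rot: [-3.141, 0.0, -0.001]
force: [1.0, -0.2, -0.2]
width: 0.0004
gripper_force: 0.0
```

```bash
python3 - <<'E'
from h import *
p=capfind('top5')
cv2.imwrite('pics/c5.png',cv2.resize(p[120:240,170:310],None,fx=5,fy=5,interpolation=cv2.INTER_CUBIC))
E
```

```text
(no output)
```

View pics/c5.png

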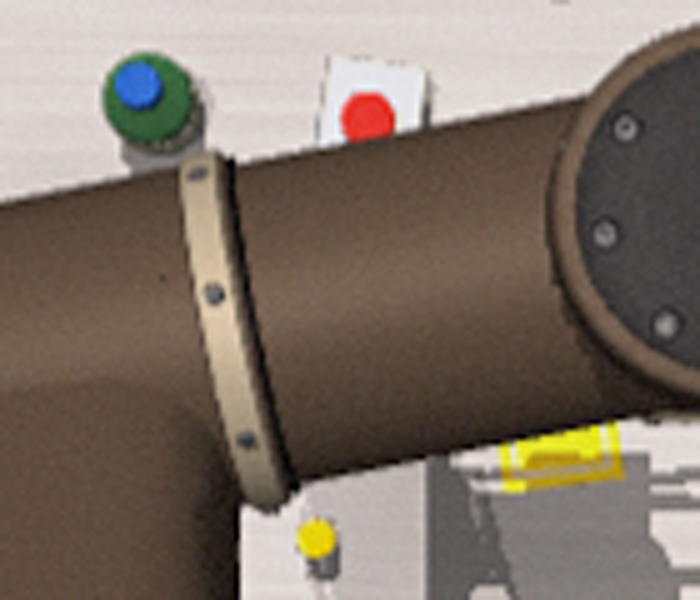

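The arm hides the green square from the top camera, so I'll use the side camera.

```bash
python3 - <<'E'
from h import *
q,d=grab('side','side5')
h=cv2.cvtColor(q,cv2.COLOR_BGR2HSV); m=cv2.inRange(h,(100,110,40),(125,255,255)); m[:180]=0
n,l,s,c=cv2.connectedComponentsWithStats(m)
for i in range(1,n):
    if s[i,4]>8: print(s[i],c[i].round(1),world('side',d,*c[i],.009).round(4),world('side',d,*c[i]).round(4))
cv2.imwrite('pics/c5s.png',cv2.resize(q[160:230,190:290],None,fx=7,fy=7,interpolation=cv2.INTER_CUBIC))
print([pix('side',[.536+a*.035,.173+b*.035,0]).round(1) for a,b in((1,1),(1,-1),(-1,-1),(-1,1))])
E
```

```text
[219 191   9   8  58] [222.9 194.4] [0.5373 0.1652 0.009 ] [0.535  0.1619 0.0121]
[275 193   7   5  13] [278.4 195. ] [0.6789 0.0299 0.009 ] [6.492e-01 6.000e-04 4.120e-02]
[255 196   8   4  20] [258.4 197.2] [0.6189 0.0681 0.009 ] [0.5963 0.0425 0.0357]
[array([223.3, 187.3]), array([235.3, 195.9]), array([219.5, 204.3]), array([207.7, 195.2])]
```

View pics/c5s.png

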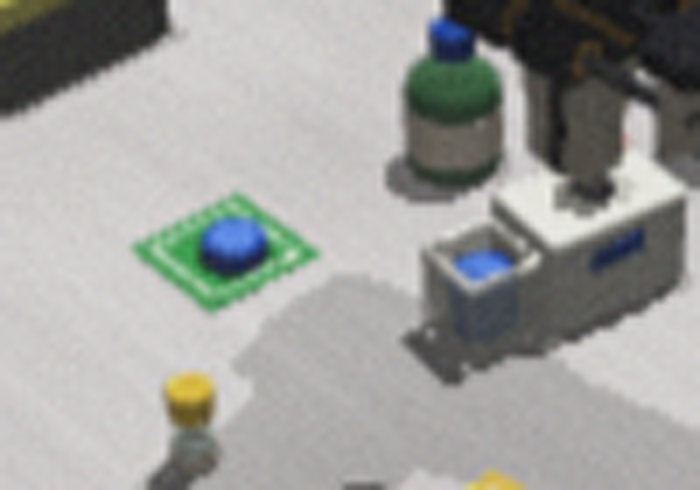

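The cap sits at (235,248) inside the green square, whose centre is at about (228,252). That puts it within about 8 mm of centre, against a 19 mm tolerance. The other caps are still in the tower and the arm touches nothing, so I'll hand in.

```bash
python3 -c "
from station import arm
print(arm.job_done())"
```

```text
the job is handed in; nothing more can be done
None
```

I handed the job in: one press ejected a single cap and I slid it flat onto the green square, within about 8 mm of centre by the side camera; the judge returned no verdict.

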